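# Spindle through the spool stand

## Task

Take the red-handled spindle out of its parking tube and thread its shaft down through the top plate of the blue-based spool stand, the solder spool inside it and the base plate, lowering it rather than dropping it, until its flange sits flat on the top plate; then let go. Leave the blue-handled spindle in its tube.

Things in the scene. Friction and masses are not known exactly. Their poses are not given: they have to be found in the camera images.
- red_spindle_grip (a point): Red-handled spindle, 120 g; centre of its handle, z up its axis. Handle 26 mm wide, 27 mm below to 23 mm above this point; then a pale flange 54 mm wide, 5 mm thick (underside 32 mm below); then a steel shaft 12 mm wide, 105 mm long, end tapered, 137 mm below. It starts upright in a fixed dark grey parking tube, flange on the rim 110 mm above the bench: lift it at least 110 mm to come clear.
- blue_spindle_grip (a point): Blue-handled spindle, a bystander to be left alone in a second, equal parking tube (36 mm wide, on a dark 72 mm foot); centre of its handle. Handle and flange as the red one's, shaft only 70 mm long.
- stand_hole (a point): Spool stand, fixed: centre of the 30 mm hole in its aluminium top plate (100 x 84 x 6 mm), at the upper face, 112 mm above the bench, z up. Nothing stands above the plate but two 3 mm screw heads at its back edge. An upright back plate joins it to the base on the +x side. With the flange seated, the centre of the red handle is 32 mm above this point.
- base_hole (a point): Centre of the 30 mm hole in the stand's blue base plate (100 x 100 x 10 mm), at its upper face, 24 mm above the bench, straight below the top hole. On the plate, between four pins, stands a loose pale grey solder spool, 64 mm wide, 60 mm high, with a 34 mm bore in line with both holes. The seated shaft ends 7 mm above the bench.

How it is judged:
By the outcome, as a careful person would: the job done as asked, in the order asked, and still so for the second after the job is handed in, with the robot touching nothing.
It also fails if it takes over 38 s, if anything falls off the work surface, if the arm or the gripper's body presses on something with over 40 N, if the wrist force passes 120 N, or if a joint passes its speed limit or range.

## Robot

A 6-joint arm with a two-finger parallel gripper is mounted at the origin on a cart in front of the work surface, level with it; the furniture and walls round the work are solid. World frame = base frame: x ahead of the robot, y to its left, z up, the work surface at z = 0. Lengths are in m, angles in rad, forces in N, time in s.
With the tool pointing down it reaches from about 0.225 to 0.875 m from the base axis. Payload 3.4 kg.
Tool frame: the origin (TCP) lies on the centre line of the jaws, within the pads' length; the fingertips stand 11 mm ahead of it and the grasp point (between the pads) lies 8 mm behind it (robot.finger_overhang is the distance from the TCP to the fingertips, in m); z points along the fingers, y is the line along which they close (so a half turn about z gives the same grasp; the last joint's range is limited). The gripper opens to 85 mm and grips with 20 to 120 N. Pads are 22 mm wide; open, the fingers measure 114 mm over their backs; the gripper's body (76 mm by 85 mm) begins 54 mm behind the grasp point. The pads swing forward as they close: fully open they stand 13 mm farther back than shut.
Start: joints at [1.087, 0.276, 1.505, -0, 1.361, -0.121], TCP at [0.204, 0.538, 0.242] pointing down, gripper open.
Joint ranges: [-2.89, 2.89], [-0.75, 2.08], [0.22, 2.7], [-1.18, 4.32], [0.11, 2.71], [-2.7, 2.7]. Speed limits (rad/s): [2.57, 2.57, 3.14, 3.14, 3.14, 3.14].

## Interface

Orientations are given as a unit quaternion [w, x, y, z].
In Python, from workcell import monitor, cams, order, robot gives the robot as it stands. The module is installed in compiled form; this text tells all that it offers.
- The arm moves only by the shell command python3 -m creep 'ROWS' [FORCE]. ROWS is JSON, a list of rows, each a list of 7 numbers: the opening in per cent of the stroke, from 0 (shut) to 100 (fully open), then the shift along the world's x, y, z in units of 25 mm (1.0 is 25 mm), then the turn, a rotation vector about the world's x, y, z in units of 8 degrees (1.0 is 8 degrees). A call has 1 to 10 rows; each row is the pose to reach, as a shift and turn from the pose commanded when the call began; what a row does not reach only later rows make up. A row lasts 1/8 s, in which the tool goes at most 62.5 mm and 10.7 degrees, less where a joint would pass 70% of its speed; a pose out of reach is approached as far as the arm can. A call with a gripper value outside its range is refused whole. The fingers move at their own pace and stop on an object; FORCE is the grip in N (left out, the last holds). Time passes only in rows, so rows that repeat a pose let the fingers close. It gives the time, the measured TCP pose, the force, the opening and the grip force at its end, in the units of the state.
- monitor.observe(): the state, without advancing time (a new reading comes with each control period).
- cams.capture(name): name is "scene" or "top" or "wrist"; returns the picture (420x560x3 uint8, blue, green, red); there is no depth.
- cams.calibration(name): a dict with "fov_y" (degrees; the focal length in pixels is half the picture's height over the tangent of half this angle, whatever the lens; pixels are square), "cx", "cy" (the principal point, pixels), "extrinsics" (4x4, takes a point from camera to world coordinates). Camera axes: x right, y down, z forward; pixel columns grow to the right and rows downward; lengths in m; the calibration is good to about 2 mm. A picture is of the moment at which its call begins: read the wrist's pose just before it. calibration takes no time and is no camera call; for the wrist camera it gives the pose at the moment of the call.
- order.job_done(): hands the job in; it is judged then, once.
Trained networks look in the newest picture that a camera, given by its name, has taken for a name from the list of things; names that differ only in an ending like _2 or _b are one class to them, and where a whole thing is asked for, a point or a joint stands for the part that bears it (a point fixed in the world has none). Each returns a list of dicts, best first, with "score" (0 to 1); they miss things now and then, are a little off and sometimes report something else, mostly with a low value. They report only what shows in the picture. A call takes as long as a camera call.
- cams.search_frame(thing, camera): "uv" ([column, row] in pixels, amid what is visible of it).
- cams.trace(thing, camera): "region" (420x560 bool, what is visible of it) and "uv" ([column, row] in pixels, amid what is visible of it).
- cams.tip_of(thing, camera): "uv" ([column, row] in pixels: a listed point, or the origin of a listed thing).
The state is a dict: "clock": time; "qpos": joint angles; "qd": joint speeds; "joint_torque": joint torques, N m; "tcp_pos": TCP position; "tcp_rot": TCP orientation; "wrist_force": force on the tool from outside, world axes, zero at the start; "torque": the same for the moment, N m; "opening": opening from 0.0 (shut) to 1.0 (fully open); "finger_force": force on a finger pad.
Only numpy, scipy, OpenCV 4.12 (cv2) and the standard library are available. Lean on these libraries where they do the work, as an engineer would, in place of code of your own. Each camera call takes 0.05 s, during which the arm holds its last target. There are 200 camera calls.

## Working session

There is one attempt and no reset: what is moved stays moved. The work goes in short steps, Python scripts to look and compute and a shell command to move; the robot and the scene stay as the last step left them, time stands still between calls to the robot, and variables do not carry over. Pictures are saved under pics/ and viewed, at most 10 in all, crops included, and the job is handed in when it is done.

```bash
mkdir -p pics
cat > h.py <<'E'
import numpy as np, cv2
from workcell import monitor, cams, order, robot
def ray(name,uv):
    c=cams.calibration(name); f=210/np.tan(np.radians(c["fov_y"])/2); E=np.array(c["extrinsics"])
    d=E[:3,:3]@np.array([(uv[0]-c["cx"])/f,(uv[1]-c["cy"])/f,1]); return E[:3,3],d/np.linalg.norm(d)
def atz(name,uv,z):
    o,d=ray(name,uv); return o+d*(z-o[2])/d[2]
def meet(rays):
    A=0;b=0
    for o,d in rays:
        P=np.eye(3)-np.outer(d,d); A=A+P; b=b+P@o
    return np.linalg.solve(A,b)
def proj(name,p):
    c=cams.calibration(name); f=210/np.tan(np.radians(c["fov_y"])/2); E=np.array(c["extrinsics"])
    q=E[:3,:3].T@(np.array(p)-E[:3,3]); return np.array([c["cx"]+f*q[0]/q[2],c["cy"]+f*q[1]/q[2]])
E
python3 - <<'E'
from h import *
np.set_printoptions(precision=4,suppress=True)
ims=[]
Z={"red_spindle_grip":.142,"blue_spindle_grip":.142,"stand_hole":.112,"base_hole":.024}
for n in ["scene","top"]:
    im=cams.capture(n).copy(); print(n,np.array(cams.calibration(n)["extrinsics"])[:3,3],cams.calibration(n)["fov_y"])
    for t in Z:
        for r in cams.tip_of(t,n)[:2]:
            print(n,t,np.array(r["uv"]),round(r["score"],2),atz(n,r["uv"],Z[t]))
    cv2.imwrite(f"pics/{n}0.png",im)
s=monitor.observe(); print(s)
E
```

```text
scene [ 0.0765 -0.6926  0.7691] 42.72300586118508
scene red_spindle_grip [375.  271.5] 0.75 [ 0.5189 -0.3638  0.142 ]
scene blue_spindle_grip [202.4 163.6] 0.58 [0.4559 0.025  0.142 ]
scene stand_hole [256.8 213.5] 0.86 [ 0.4728 -0.1228  0.112 ]
scene base_hole [254.8 248.1] 0.87 [ 0.4664 -0.1203  0.024 ]
top [ 0.2834 -0.1564  1.2477] 43.10707382292001
top red_spindle_grip [383.6 202. ] 0.64 [ 0.5175 -0.3607  0.142 ]
top blue_spindle_grip [202.9 228.3] 0.76 [0.4595 0.0213 0.142 ]
top stand_hole [270.6 225.6] 0.68 [ 0.4708 -0.1205  0.112 ]
top base_hole [272.8 229.8] 0.97 [ 0.4754 -0.1229  0.024 ]
{'clock': 0.5, 'qpos': array([ 1.087 ,  0.2759,  1.5049, -0.    ,  1.3607, -0.121 ]), 'qd': array([-0.0006,  0.0009,  0.0003, -0.0008,  0.    , -0.0009]), 'joint_torque': array([ -0.0016, -41.6261, -24.5878,  -0.0004,   0.0015,  -0.    ]), 'tcp_pos': array([0.2041, 0.5376, 0.2423]), 'tcp_rot': array([0.    , 0.1804, 0.9836, 0.    ]), 'wrist_force': array([-0.1823, -0.4048,  0.4191]), 'torque': array([0.0078, 0.0023, 0.0033]), 'finger_force': 0.0, 'opening': 1.0013703258225977}
```

View pics/scene0.png

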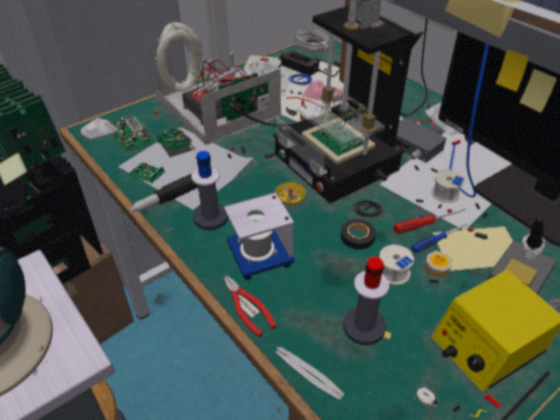

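View pics/top0.png

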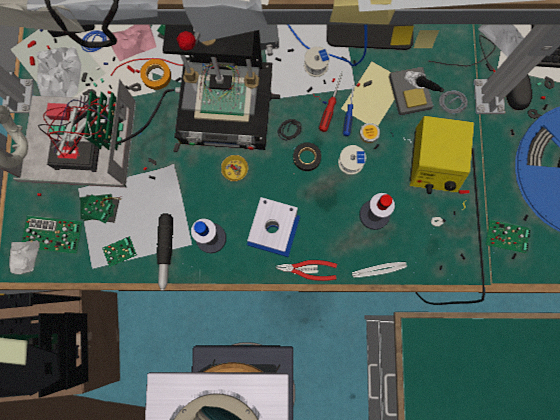

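Both cameras agree: the red handle (scene 375,271; top 384,202) is at about (0.518, -0.362), and the stand hole (top 271,226) at about (0.472, -0.1215). The blue spindle at (203,228) is to be left alone. I'll move above red first.

```bash
python3 -m creep '[[100,1.2,-2.5,1,0,0,0],[100,2,-5,2,0,0,0],[100,2.8,-7.5,2,0,0,0],[100,3.6,-10,2,0,0,0],[100,4.4,-12.5,2,0,0,0],[100,5.2,-15,2,0,0,0],[100,6,-17.5,2,0,0,0],[100,6.8,-20,2,0,0,0],[100,7.6,-22.5,2,0,0,0],[100,8.4,-24.5,2,0,0,0]]'
```

```text
clock: 1.75
tcp_pos: [0.4037, -0.0478, 0.2928]
tcp_rot: [0.001, 0.181, 0.984, 0.0]
wrist_force: [0.7, 0.2, 0.1]
opening: 0.999
finger_force: 0.0
```

```bash
python3 -m creep '[[100,0.8,-2.4,0,0,0,0],[100,1.6,-4.8,0,0,0,0],[100,2.5,-7.2,0,0,0,0],[100,3.4,-9.6,0,0,0,0],[100,4.1,-11.4,-0.8,0,0,0],[100,4.1,-11.4,-1.6,0,0,0],[100,4.1,-11.4,-1.6,0,0,0]]'
python3 - <<'E'
from h import *
np.set_printoptions(precision=4,suppress=True)
for n in ["wrist","top","scene"]:
    im=cams.capture(n).copy(); s=monitor.observe(); cv2.imwrite(f"pics/{n}1.png",im)
    print(n,s["tcp_pos"],np.array(cams.calibration(n)["extrinsics"])[:3,3])
    for r in cams.tip_of("red_spindle_grip",n)[:2]: print(np.array(r["uv"]),r["score"],atz(n,r["uv"],.142))
    for r in cams.trace("red_spindle_grip",n)[:1]: print("trace",np.array(r["uv"]),r["score"],r["region"].sum())
E
```

```text
clock: 2.62
tcp_pos: [0.505, -0.3307, 0.2501]
tcp_rot: [-0.002, 0.181, 0.984, 0.001]
wrist_force: [0.5, -0.4, -0.5]
opening: 1.0
finger_force: 0.0
wrist [ 0.5056 -0.3305  0.2517] [ 0.4295 -0.3007  0.3832]
[241.5 245.2] 0.82 [ 0.5209 -0.3628  0.142 ]
trace [244.5 232.2] 0.67 3961
top [ 0.5063 -0.3305  0.2538] [ 0.2834 -0.1564  1.2477]
[382.4 200.5] 0.55 [ 0.5208 -0.3583  0.142 ]
trace [378.8 203.6] 0.89 369
scene [ 0.5062 -0.3305  0.2536] [ 0.0765 -0.6926  0.7691]
[374.1 270.8] 0.62 [ 0.5188 -0.3619  0.142 ]
trace [373.1 280.9] 0.59 1014
```

View pics/wrist1.png

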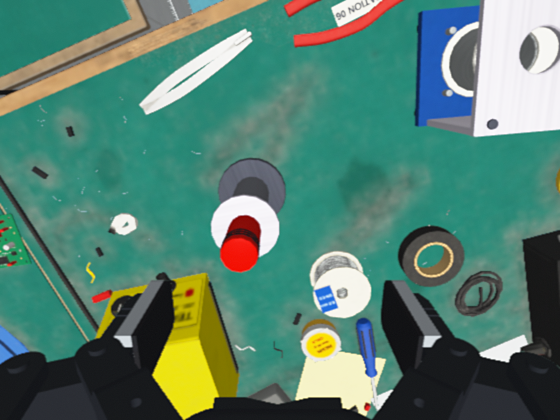

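The wrist view shows the red handle at (241,245), well clear of the yellow box. The target is (0.5195, -0.362), so the fingers go down around the handle.

```bash
python3 -m creep '[[100,0.54,-1.26,0,0,0,0],[100,0.54,-1.26,0,0,0,0],[100,0.54,-1.26,-1,0,0,0],[100,0.54,-1.26,-2,0,0,0],[100,0.54,-1.26,-3,0,0,0],[100,0.54,-1.26,-4,0,0,0],[100,0.54,-1.26,-4.65,0,0,0],[100,0.54,-1.26,-4.65,0,0,0],[100,0.54,-1.26,-4.65,0,0,0]]' 50
python3 - <<'E'
from h import *
cv2.imwrite("pics/w2.png",cams.capture("wrist"))
E
```

```text
clock: 4.2
tcp_pos: [0.52, -0.3626, 0.1371]
tcp_rot: [0.001, 0.18, 0.984, -0.0]
wrist_force: [0.0, -0.8, 0.5]
opening: 1.001
finger_force: 0.0
```

View pics/w2.png

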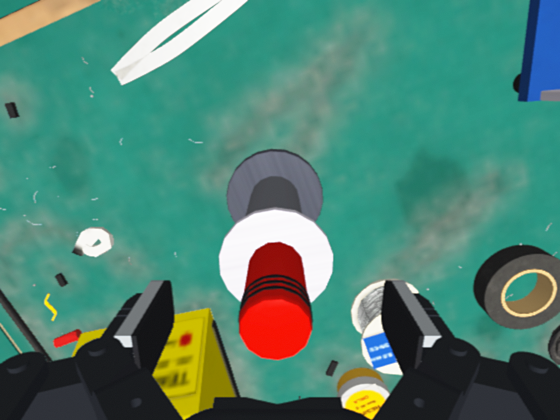

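The handle (275,310) is centred between the pads (midpoint about 278), so I can close.

```bash
python3 -m creep '[[60,0,0,0,0,0,0],[40,0,0,0,0,0,0],[10,0,0,0,0,0,0],[10,0,0,0,0,0,0],[10,0,0,0,0,0,0],[10,0,0,0,0,0,0],[10,0,0,0,0,0,0],[10,0,0,0,0,0,0]]' 50
```

```text
clock: 5.25
tcp_pos: [0.5195, -0.3624, 0.1364]
tcp_rot: [0.0, 0.18, 0.984, -0.0]
wrist_force: [-1.5, -0.1, 4.2]
opening: 0.294
finger_force: 49.1
```

Gripped: the opening of 0.294 is about 26 mm. Lifting 145 mm.

```bash
python3 -m creep '[[10,0,0,0.4,0,0,0],[10,0,0,1,0,0,0],[10,0,0,1.8,0,0,0],[10,0,0,2.6,0,0,0],[10,0,0,3.4,0,0,0],[10,0,0,4.2,0,0,0],[10,0,0,5,0,0,0],[10,0,0,5.8,0,0,0],[10,0,0,5.8,0,0,0]]' 50
python3 - <<'E'
from h import *
np.set_printoptions(precision=4,suppress=True)
R=[]
for n in ["wrist","top","scene"]:
    cv2.imwrite(f"pics/{n}3.png",cams.capture(n)); s=monitor.observe(); 
    for t,z in (("red_spindle_grip",s["tcp_pos"][2]+.006),("stand_hole",.112)):
        for r in cams.tip_of(t,n)[:1]: print(n,t,np.array(r["uv"]),r["score"],atz(n,r["uv"],z))
print(s["tcp_pos"],s["finger_force"],s["opening"],s["wrist_force"])
E
```

```text
clock: 6.38
tcp_pos: [0.5202, -0.3629, 0.2836]
tcp_rot: [0.002, 0.18, 0.984, -0.001]
wrist_force: [0.1, -0.2, -0.4]
opening: 0.29
finger_force: 49.0
wrist red_spindle_grip [277.1 299.3] 0.69 [ 0.5161 -0.3599  0.2881]
top red_spindle_grip [393.2 184.3] 0.79 [ 0.5207 -0.3529  0.2861]
top stand_hole [270.8 227.5] 0.9 [ 0.4667 -0.121   0.112 ]
scene red_spindle_grip [385.9 202.5] 0.92 [ 0.5153 -0.3641  0.2861]
scene stand_hole [253.8 212.1] 0.67 [ 0.4708 -0.1165  0.112 ]
[ 0.5192 -0.3621  0.2801] 49.05039668083191 0.2900256271173067 [-0.5036 -0.0896 -1.2242]
```

View pics/scene3.png

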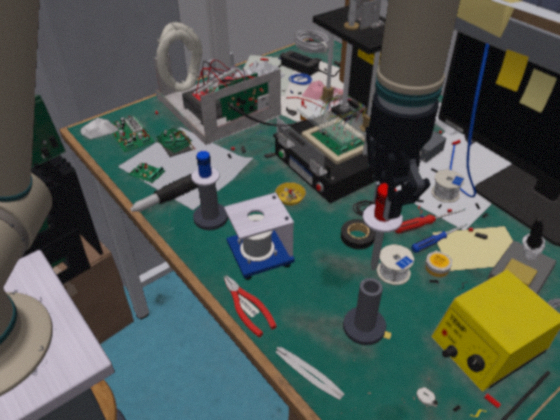

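View pics/wrist3.png

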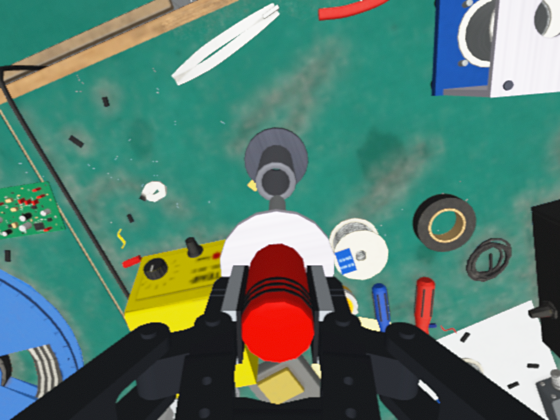

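The spindle has come clear of the tube and hangs straight, with the shaft end at scene (376,270) and wrist (277,205). The stand hole needs a closer look from about 120 mm short.

```bash
python3 -m creep '[[10,-0.2,1,0,0,0,0],[10,-0.5,2.5,0,0,0,0],[10,-0.8,4,0,0,0,0],[10,-1,5,0,0,0,0],[10,-1,5,0,0,0,0],[10,-1,5,0,0,0,0]]' 50
python3 - <<'E'
from h import *
np.set_printoptions(precision=4,suppress=True)
for n in ["wrist","top","scene"]:
    im=cams.capture(n).copy(); s=monitor.observe(); cv2.imwrite(f"pics/{n}4.png",im)
    for r in cams.tip_of("stand_hole",n)[:1]:
        print(n,np.array(r["uv"]),r["score"],atz(n,r["uv"],.112))
    for r in cams.tip_of("base_hole",n)[:1]: print(n,"base",np.array(r["uv"]),r["score"],atz(n,r["uv"],.024))
t=s["tcp_pos"]; print(t)
for n in ["wrist","scene"]:
    print(n,"expected shaft end",proj(n,t+[0,0,.006-.137]),"flange under",proj(n,t+[0,0,.006-.032]))
E
```

```text
clock: 7.58
tcp_pos: [0.4949, -0.2381, 0.2812]
tcp_rot: [0.0, 0.18, 0.984, -0.001]
wrist_force: [0.4, -0.8, -0.8]
opening: 0.289
finger_force: 49.2
wrist [400.1 110.3] 0.6 [ 0.4682 -0.1224  0.112 ]
wrist base [374.1 104.6] 0.79 [ 0.4677 -0.1206  0.024 ]
top [271.8 228.9] 0.79 [ 0.4636 -0.1232  0.112 ]
top base [275.7 232.6] 0.89 [ 0.4689 -0.1297  0.024 ]
scene [257.4 214.5] 0.83 [ 0.4721 -0.1255  0.112 ]
scene base [257.5 249.4] 0.66 [ 0.4684 -0.1261  0.024 ]
[ 0.4945 -0.2379  0.2809]
wrist expected shaft end [275.5706 203.7889] flange under [274.6563 268.7361]
scene expected shaft end [309.0168 228.9856] flange under [311.3802 179.3185]
```

View pics/wrist4.png

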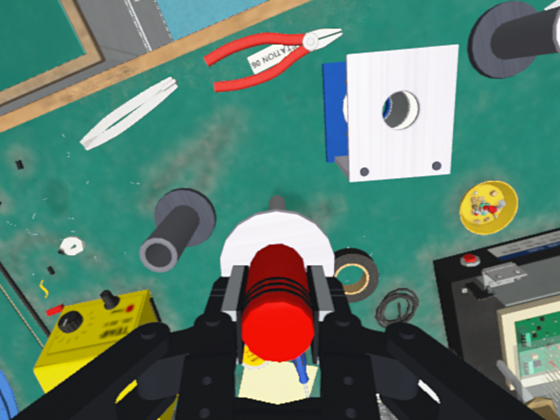

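The wrist view puts the hole at (400,110), which gives (0.468, -0.122), in line with the other cameras. The shaft end shows where it should. Going over the hole.

```bash
python3 -m creep '[[10,-0.2,0.9,0,0,0,0],[10,-0.5,2.2,0,0,0,0],[10,-0.8,3.6,0,0,0,0],[10,-1.02,4.64,0,0,0,0],[10,-1.02,4.64,0,0,0,0],[10,-1.02,4.64,0,0,0,0],[10,-1.02,4.64,-0.6,0,0,0],[10,-1.02,4.64,-1.2,0,0,0],[10,-1.02,4.64,-1.2,0,0,0]]' 50
python3 - <<'E'
from h import *
im=[]
for n in ["scene","wrist"]:
    im.append(cams.capture(n).copy())
s=monitor.observe(); t=s["tcp_pos"]; print(t,s["wrist_force"],proj("scene",t+[0,0,.006-.137]),proj("scene",[.469,-.122,.112]))
a=cv2.resize(im[0][140:300,190:350],(400,400),interpolation=cv2.INTER_CUBIC); b=cv2.resize(im[1][60:420,100:460],(400,400))
cv2.imwrite("pics/m5.png",np.hstack([a,b]))
E
```

```text
clock: 9.15
tcp_pos: [0.4678, -0.1213, 0.2488]
tcp_rot: [-0.002, 0.181, 0.984, 0.001]
wrist_force: [-0.2, 0.4, 0.2]
opening: 0.294
finger_force: 49.3
[ 0.46885934 -0.12158024  0.25052145] [ 0.22106217 -0.24925007 -0.74347141] [254.48279128 210.9999507 ] [254.83582392 214.17928199]
```

View pics/m5.png

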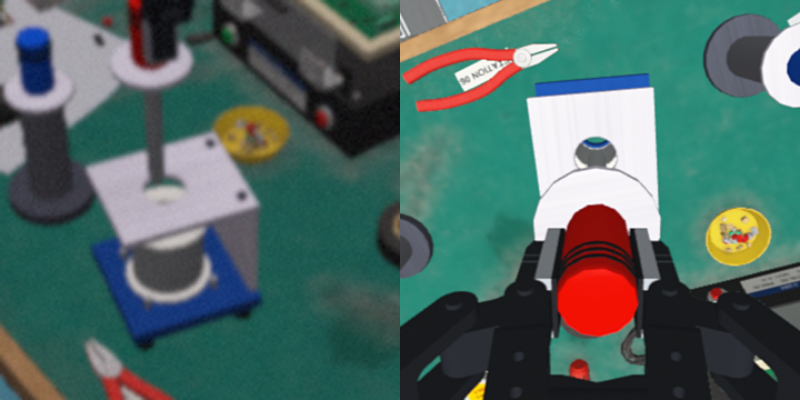

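In the scene crop the shaft end (scene 253,213) is over the hole (255,215), within about 2 mm against 9 mm clearance. The wrist view agrees. Lowering in stages.

```bash
python3 -m creep '[[10,0.03,0,-0.3,0,0,0],[10,0.03,0,-0.6,0,0,0],[10,0.03,0,-0.9,0,0,0],[10,0.03,0,-1.2,0,0,0],[10,0.03,0,-1.5,0,0,0],[10,0.03,0,-1.8,0,0,0],[10,0.03,0,-1.8,0,0,0]]' 50
```

```text
clock: 10.12
tcp_pos: [0.4692, -0.1211, 0.2054]
tcp_rot: [-0.001, 0.18, 0.984, 0.0]
wrist_force: [-0.3, 0.1, -1.2]
opening: 0.295
finger_force: 49.3
```

```bash
python3 -m creep '[[10,0,0,-0.3,0,0,0],[10,0,0,-0.6,0,0,0],[10,0,0,-0.9,0,0,0],[10,0,0,-1.2,0,0,0],[10,0,0,-1.5,0,0,0],[10,0,0,-1.8,0,0,0],[10,0,0,-2.1,0,0,0],[10,0,0,-2.35,0,0,0],[10,0,0,-2.35,0,0,0]]' 50
```

```text
clock: 11.25
tcp_pos: [0.4694, -0.1212, 0.1468]
tcp_rot: [-0.001, 0.18, 0.984, 0.0]
wrist_force: [0.4, -1.0, -0.8]
opening: 0.29
finger_force: 49.3
```

Free so far; I'll close the last ~8 mm slowly until contact.

```bash
python3 -m creep '[[10,0,0,-0.1,0,0,0],[10,0,0,-0.2,0,0,0],[10,0,0,-0.28,0,0,0],[10,0,0,-0.28,0,0,0],[10,0,0,-0.28,0,0,0]]' 50; python3 -m creep '[[10,0,0,-0.03,0,0,0],[10,0,0,-0.03,0,0,0],[10,0,0,-0.03,0,0,0]]' 50
```

```text
clock: 11.88
tcp_pos: [0.4697, -0.1213, 0.1404]
tcp_rot: [0.0, 0.18, 0.984, 0.0]
wrist_force: [-0.6, 0.3, -0.1]
opening: 0.294
finger_force: 49.3
clock: 12.25
tcp_pos: [0.4697, -0.1213, 0.1396]
tcp_rot: [0.0, 0.18, 0.984, 0.0]
wrist_force: [0.5, 0.7, -0.4]
opening: 0.293
finger_force: 49.3
```

```bash
for i in 1 2 3; do python3 -m creep '[[10,0,0,-0.03,0,0,0],[10,0,0,-0.03,0,0,0],[10,0,0,-0.03,0,0,0]]' 50 | egrep 'tcp_pos|wrist|clock'; done
```

```text
clock: 12.62
tcp_pos: [0.4697, -0.1213, 0.1388]
wrist_force: [0.3, -0.2, -0.8]
clock: 13.0
tcp_pos: [0.4698, -0.1214, 0.1384]
wrist_force: [-1.0, 0.8, 3.4]
clock: 13.38
tcp_pos: [0.4698, -0.1214, 0.1383]
wrist_force: [-1.3, 1.0, 8.3]
```

Contact at TCP z = 0.1384, exactly where the flange should seat. Releasing and withdrawing straight up.

```bash
python3 -m creep '[[40,0,0,0,0,0,0],[60,0,0,0,0,0,0],[85,0,0,0,0,0,0],[85,0,0,0,0,0,0],[85,0,0,0,0,0,0],[85,0,0,0,0,0,0]]' 20;  python3 -m creep '[[85,0,0,0.4,0,0,0],[85,0,0,1,0,0,0],[85,0,0,1.8,0,0,0],[85,0,0,2.8,0,0,0],[85,0,0,3.8,0,0,0],[85,0,0,4.6,0,0,0],[85,0,0,4.6,0,0,0],[85,0,0,4.6,0,0,0]]'
python3 - <<'E'
from h import *
np.set_printoptions(precision=4,suppress=True)
im=[]
for n in ["scene","wrist"]:
    im.append(cams.capture(n).copy())
    for r in cams.tip_of("red_spindle_grip",n)[:1]: print(n,np.array(r["uv"]),r["score"],atz(n,r["uv"],.144))
a=cv2.resize(im[0][140:300,190:350],(400,400),interpolation=cv2.INTER_CUBIC); b=cv2.resize(im[1][60:420,100:460],(400,400))
cv2.imwrite("pics/m6.png",np.hstack([a,b]))
E
```

```text
clock: 14.12
tcp_pos: [0.4697, -0.1213, 0.1373]
tcp_rot: [-0.0, 0.18, 0.984, 0.0]
wrist_force: [0.3, 0.8, -0.3]
opening: 0.849
finger_force: 0.0
clock: 15.12
tcp_pos: [0.4693, -0.1212, 0.2522]
tcp_rot: [-0.0, 0.18, 0.984, 0.0]
wrist_force: [-0.5, 0.2, -0.6]
opening: 0.851
finger_force: 0.0
scene [255.5 202.5] 0.96 [ 0.4682 -0.1269  0.144 ]
wrist [278.1 207.9] 0.95 [ 0.4657 -0.118   0.144 ]
```

View pics/m6.png

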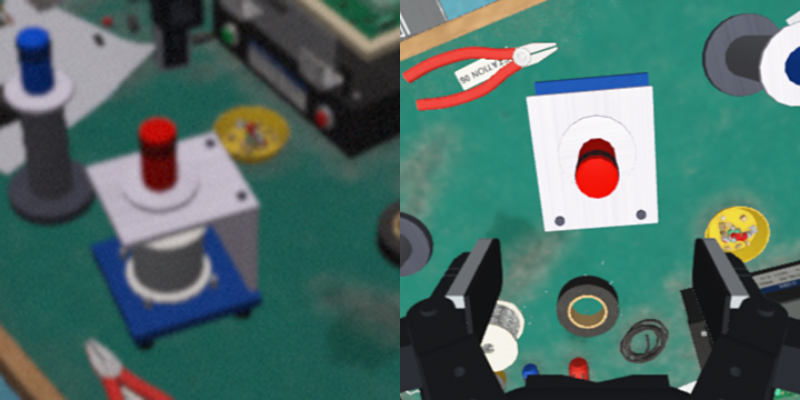

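The red spindle stands upright with its flange flat on the top plate (scene 255,203). The spool is in place, the blue spindle is untouched, and the gripper is clear.

```bash
python3 -c "from workcell import order; print(order.job_done())"
```

```text
the job is handed in; nothing more can be done
None
```

The red spindle is threaded down through the stand and spool with its flange seated flat on the top plate, released with the gripper clear; the blue spindle is still in its tube, and the job was handed in at about 15 s.

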